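# Slide the loose price card into the empty price rail

## Robot

A 6-joint arm with a two-finger parallel gripper is mounted at the origin on a cart in front of the work surface, level with it; the furniture and walls round the work are solid. World frame = base frame: x ahead of the robot, y to its left, z up, the work surface at z = 0. Lengths are in m, angles in rad, forces in N, time in s.
With the tool pointing down it reaches from about 0.35 to 0.875 m from the base axis. Payload 15.5 kg.
Tool frame: the origin (TCP) lies midway between the tips of the shut fingers; the grasp point (between the pads) lies 19 mm behind it; z points along the fingers, y is the line along which they close (so a half turn about z gives the same grasp; the last joint's range is limited). The gripper opens to 85 mm and grips with 20 to 120 N. Pads are 22 mm wide; open, the fingers measure 114 mm over their backs; the gripper's body (76 mm by 85 mm) begins 54 mm behind the grasp point. The pads swing forward as they close: fully open they stand 13 mm farther back than shut.
Start: joints at [-1.417, 0.494, 1.345, -0, 1.302, -0.096], TCP at [0.154, -0.606, 0.231] pointing down, gripper open.
Joint ranges: [-2.91, 2.91], [-0.82, 2.16], [0.22, 2.67], [-1.22, 4.37], [0.12, 2.79], [-3.08, 3.08]. Speed limits (rad/s): [1.89, 1.89, 2.57, 3.01, 3.01, 3.01].

## Interface

Orientations are given as [roll, pitch, yaw] about the fixed x, y, z axes, in that order (R = Rz(yaw) Ry(pitch) Rx(roll)).
In Python, from workcell import monitor, vision, sign_off gives the robot as it stands.
- The arm moves only by the shell command python3 -m handwheel 'ROWS'. ROWS is JSON, a list that holds one entry, the list of rows, each a list of 5 numbers: the shift along the tool's x, y, z in cm, then the turn about the tool's z in rad, then the opening, from 0 (shut) to 1 (fully open). In form: [[[tx, ty, tz, yaw, fingers], ...]]. A call has 1 to 10 rows; each row shifts and turns the commanded pose from where the row before left it, along the tool's axes as they then stand; what a row does not reach is not made up. A row lasts 1/8 s, in which the tool goes at most 62.5 mm and 10.7 degrees, less where a joint would pass 70% of its speed; a pose out of reach is approached as far as the arm can. A call with a gripper value outside its range is refused whole. The fingers move at their own pace and stop on an object; the grip force is fixed at half the most. Time passes only in rows, so rows that do not move let the fingers close. It gives the time, the measured TCP pose, the force, the opening and the grip force at its end, in the units of the state.
- monitor.read_state(): the state, without advancing time (a new reading comes with each control period).
- vision.capture(name): name is "scene" or "top" or "wrist"; returns (picture, depth): 384x512x3 uint8, blue, green, red; 384x512 float32, m along the optical axis (not along the pixel's ray), 0 where there is no reading.
- vision.calibration(name): a dict with "intrinsics" (3x3 intrinsics, pixels), "k1" (the pictures are not rectified: a ray, as slopes to the right and down, at radius r is drawn at 1 + k1 r^2 times it, then the intrinsics apply), "world_from_camera" (4x4, takes a point from camera to world coordinates); the wrist camera has in their place "mount" (4x4, takes a point from camera to tool coordinates, whose origin is the TCP and whose axes are the flange's). Camera axes: x right, y down, z forward; pixel columns grow to the right and rows downward; lengths in m; the calibration is good to about 2 mm. A picture is of the moment at which its call begins: read the wrist's pose just before it. calibration takes no time and is no camera call.
- sign_off(): hands the job in; it is judged then, once.
The state is a dict: "t": time; "joint_positions": joint angles; "qd": joint speeds; "tau": joint torques, N m; "tool_pos": TCP position; "tool_rot": TCP orientation; "force": force on the tool from outside, world axes, zero at the start; "torque": the same for the moment, N m; "width": finger opening in m; "gripper_force": force on a finger pad.
Only numpy, scipy, OpenCV 4.12 (cv2) and the standard library are available. Lean on these libraries where they do the work, as an engineer would, in place of code of your own. Each camera call takes 0.05 s, during which the arm holds its last target. There are 200 camera calls.

## Task

Slide the loose price card lengthwise into the empty price rail through the rail's open flared end, push it fully home against the end stop, and let go of it standing upright there. Leave the red-lidded mustard pot where it stands.

Things in the scene. Friction and masses are not known exactly. Their poses are not given: they have to be found in the camera images.
- card_center (a point): Centre, 34 mm above the underside, of the loose price card: white card 64 long in a wooden foot 70 x 22 x 18 high, 68 mm high in all, 45 g, standing on the counter. y axis along its length, x across, z up. Pinch the card (10 mm thick to the touch) across x from above, by its top 30 mm: the rail is 27 mm high and only the card stands out of it. Either face may end up in front.
- empty_rail_home (a point): Point on the counter in the empty one of two alike steel rails (the other holds a card), fixed, 66 mm wide; the card's middle lies over it when home. x axis: along the track from open end to stop. Walls at y = -16 and 16 mm; lips on them, 24 to 27 mm above the counter, leave a slot 18 mm wide: no way in from above. No floor: the foot slides on the counter. End stop at x = 35 mm, 27 mm high.
- empty_rail_mouth (a point): Middle of the open end of the empty rail's straight track, on the counter, 55 mm before the home point; same axes, x pointing into the track. In front of it, to x = -25 mm, walls and lips flare outward as a lead-in to about 55 mm between the walls. A card in line with the track whose middle is at x = -75 mm here stands wholly in front of the flare.
- mustard_pot: Bystander: small white pot with a red lid, 61 mm wide, 48 mm high; origin at the centre of its underside, z up. To be left where it stands. Fixed furniture to keep clear of: a citrus press 0.5 m high round x 0.34, y -0.23; a glass pane 0.28 m above the counter, whose near edge runs from (0.57, -0.14) to (0.75, 0.17) on two posts, behind the rails.
Things that resemble listed ones, but are neither listed nor needed, are in the scene too. What is shaped like the part that bears card_center but orange is not meant.

How it is judged:
On the way:
1. the price card's foot, low on the counter and in line with the track, passes through the open end of the empty rail (x of card_center in the frame of empty_rail_home between -0.095 and -0.03 m and y of card_center in the frame of empty_rail_home between -0.012 and 0.012 m and z of card_center in the frame of empty_rail_home between 0.024 and 0.044 m and angle between the y axis of card_center and the x axis of empty_rail_home, either way round below 0.2 rad), for 0.05 s.
At the end, for the whole second after the job is handed in: The price card stands upright (within 10 degrees) and at rest in the empty rail, its foot on the counter between the walls, within 15 mm of the end stop, and lies along the track within about 11 degrees (x of card_center in the frame of empty_rail_home between -0.015 and 0.01 m and y of card_center in the frame of empty_rail_home between -0.01 and 0.01 m and z of card_center in the frame of empty_rail_home between 0.024 and 0.044 m and angle between the y axis of card_center and the x axis of empty_rail_home, either way round below 0.2 rad and angle between card_center's own z axis and vertical below 0.17 rad and linear speed of price_card below 0.02 m/s); the robot touches nothing.
It fails at once if the mustard pot is moved by more than 20 mm (distance of mustard_pot from where it was at the start of the episode above 0.02 m).
It also fails if it takes over 51 s, if anything falls off the work surface, if the arm or the gripper's body presses on something with over 40 N, if the wrist force passes 120 N, or if a joint passes its speed limit or range.

## Working session

There is one attempt and no reset: what is moved stays moved. The work goes in short steps, Python scripts to look and compute and a shell command to move; the robot and the scene stay as the last step left them, time stands still between calls to the robot, and variables do not carry over. Pictures are saved under pics/ and viewed, at most 10 in all, crops included, and the job is handed in when it is done.

```bash
mkdir -p pics; ls; cat > h.py <<'E'
import numpy as np, cv2
from workcell import monitor, vision
from scipy.spatial.transform import Rotation as R
def cap(n):
    s=monitor.read_state(); im,d=vision.capture(n); c=vision.calibration(n)
    if n=='wrist':
        T=np.eye(4);T[:3,:3]=R.from_euler('xyz',s['tool_rot']).as_matrix();T[:3,3]=s['tool_pos'];T=T@np.array(c['mount'])
    else: T=np.array(c['world_from_camera'])
    np.savez('last_%s.npz'%n,im=im,d=d,T=T,K=np.array(c['intrinsics']),k1=c['k1'])
    return im,d
def ray(n,u,v):
    z=np.load('last_%s.npz'%n);K=z['K']
    p=cv2.undistortPoints(np.array([[[u,v]]],float),K,np.array([float(z['k1']),0,0,0,0]))[0,0]
    return z,np.array([p[0],p[1],1])
def onplane(n,u,v,h):
    z,r=ray(n,u,v);T=z['T'];d=T[:3,:3]@r;o=T[:3,3];return o+d*(h-o[2])/d[2]
def bydepth(n,u,v):
    z,r=ray(n,u,v);return (z['T']@np.append(r*z['d'][int(round(v)),int(round(u))],1))[:3]
E
python3 - <<'E'
from h import *
a,_=cap('scene');b,_=cap('top')
cv2.imwrite('pics/scene.png',cv2.resize(a,(800,600)));cv2.imwrite('pics/top.png',cv2.resize(b,(800,600)))
print(monitor.read_state())
E
```

```text
pics
{'t': 0.1, 'joint_positions': array([-1.41752356e+00,  4.94176194e-01,  1.34608674e+00, -8.82490929e-06,
        1.30248683e+00, -9.54979862e-02]), 'qd': array([ 0.00125532, -0.0013361 , -0.00244151,  0.00015312, -0.00248188,
       -0.00025336]), 'tau': array([ 4.93109459e-03, -8.83587742e+01, -3.84559286e+01, -2.68606736e-04,
        5.15537118e-03, -4.71703828e-06]), 'tool_pos': array([ 0.15383371, -0.60543066,  0.23071963]), 'tool_rot': array([-3.14044000e+00, -1.01866789e-04,  2.48773035e-01]), 'force': array([-0.61150858,  0.82726296, -0.79232079]), 'torque': array([0.02937498, 0.02714386, 0.01784276]), 'gripper_force': 0.0, 'width': 0.08516112517282333}
```

View pics/scene.png

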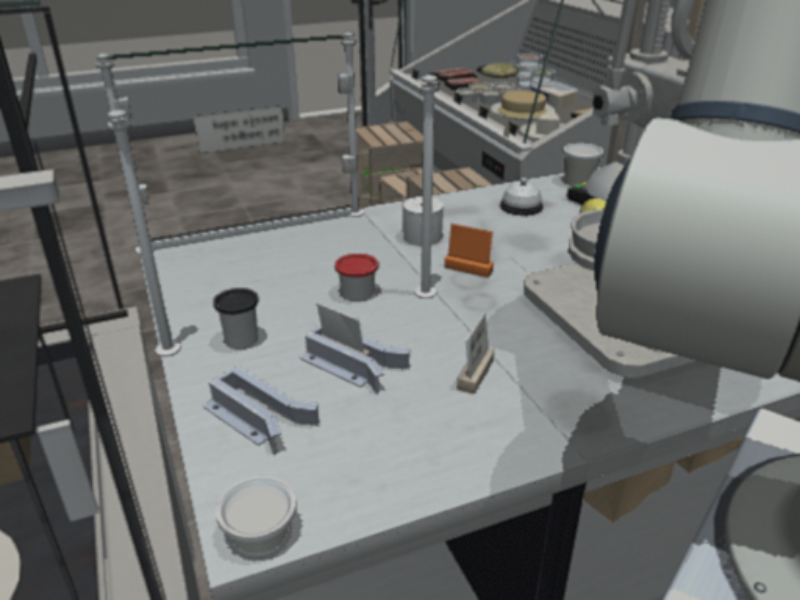

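View pics/top.png

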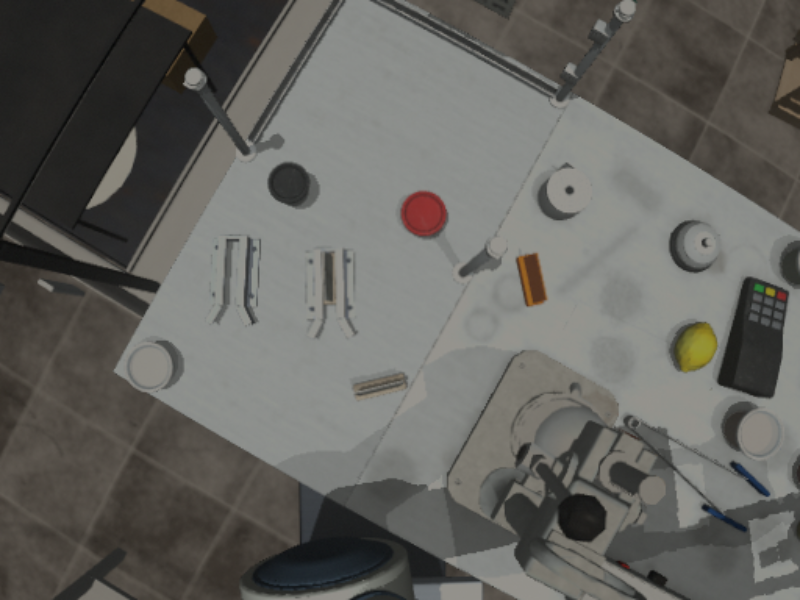

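The empty rail is at (235,280) in the top view with its flare pointing down. The other rail, at (330,290), holds a card. The loose price card with the wooden foot is at (379,386). Candidates: the card at (379,386), the held card at (330,275) and the orange one at (532,278). I choose (379,386) and check it in a close crop.

```bash
python3 - <<'E'
from h import *
z=np.load('last_top.npz');im=z['im']
# crop cols 125..275 rows 140..265 x5
cv2.imwrite('pics/crop.png',cv2.resize(im[145:265,125:275],None,fx=5,fy=5,interpolation=cv2.INTER_CUBIC))
k=.64
for n,u,v,h in [('card',379,386,.068),('cardL',352,392,.018),('cardR',407,378,.018),('stop',235,237,.027),('fl',214,322,.027),('fr',252,322,.027),('pot',424,214,.048),('rail2',330,290,.027),('orange',532,278,.06)]:
    print(n,onplane('top',u*k,v*k,h).round(3),bydepth('top',u*k,v*k).round(3))
print(z['T'].round(2))
E
```

```text
card [ 0.431 -0.022  0.068] [ 0.431 -0.022  0.066]
cardL [0.42  0.014 0.018] [0.419 0.015 0.002]
cardR [ 0.438 -0.06   0.018] [ 0.437 -0.061 -0.002]
stop [0.629 0.17  0.027] [0.629 0.17  0.027]
fl [0.515 0.198 0.027] [0.515 0.204 0.004]
fr [0.514 0.147 0.027] [0.515 0.148 0.02 ]
pot [ 0.654 -0.083  0.048] [ 0.655 -0.083  0.044]
rail2 [0.556 0.042 0.027] [0.556 0.042 0.034]
orange [ 0.568 -0.223  0.06 ] [ 0.57  -0.228  0.037]
[[-0.01 -1.    0.06  0.49]
 [-1.    0.01 -0.03 -0.02]
 [ 0.03 -0.06 -1.    0.97]
 [ 0.    0.    0.    1.  ]]
```

View pics/crop.png

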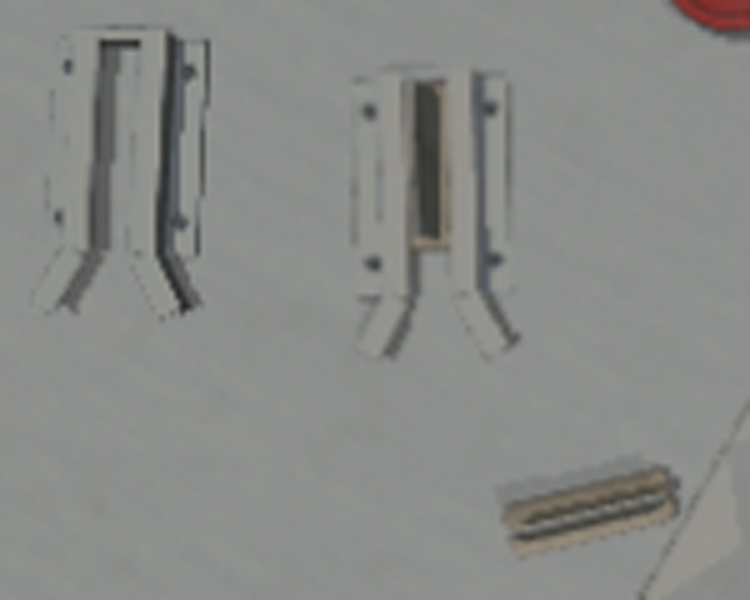

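The crop confirms it: a wooden foot with a white card in it, at crop (595,515). The empty rail's slot runs from the stop at (121,42) to the mouth at (112,250), and the flare ends at y≈312. Next I work out the axes, check the press's extent, and raise the arm clear of the press.

```bash
python3 - <<'E'
from h import *
def c(u,v,h): return onplane('top',125+u/5-.4,145+v/5-.4,h)[:2]
a=c(122,42,.027);b=c(112,250,.027);print('stop',a,'mouth',b,'len',np.linalg.norm(a-b),'yaw',np.arctan2(*(a-b)[::-1]))
u=(a-b)/np.linalg.norm(a-b);print('home',a-.035*u, b+.055*u)
L=c(525,530,.068);Rr=c(665,488,.068);print('card',(L+Rr)/2,np.linalg.norm(L-Rr),'yaw',np.arctan2(*(L-Rr)[::-1]))
print(np.array(vision.calibration('wrist')['mount']).round(3))
z=np.load('last_top.npz');d=z['d']
for v in range(225,384,15):
    print([tuple(bydepth('top',u,v).round(2)) for u in range(290,440,25) if d[v,u]>0])
E
python3 -m handwheel '[[[0,0,-6,0,1],[0,0,-6,0,1],[0,0,-6,0,1],[0,0,-6,0,1],[0,0,-6,0,1],[0,0,-6,0,1],[0,0,-6,0,1]]]'
```

```text
stop [0.62625121 0.1733559 ] mouth [0.53862676 0.17701052] len 0.08770062891399642 yaw -0.04168353877567063
home [0.59128161 0.1748144 ] [0.59357898 0.17471859]
card [ 0.43203379 -0.02399115] 0.058007846061334155 yaw 1.8517814198886278
[[ 0.001 -0.955 -0.298  0.076]
 [ 1.     0.     0.002 -0.   ]
 [-0.001 -0.298  0.955 -0.143]
 [ 0.     0.     0.     1.   ]]
[(np.float64(0.47), np.float64(-0.12), np.float64(0.0)), (np.float64(0.47), np.float64(-0.18), np.float64(0.0)), (np.float64(0.47), np.float64(-0.23), np.float64(0.03)), (np.float64(0.47), np.float64(-0.29), np.float64(-0.0)), (np.float64(0.47), np.float64(-0.35), np.float64(-0.0)), (np.float64(0.47), np.float64(-0.4), np.float64(-0.0))]
[(np.float64(0.44), np.float64(-0.12), np.float64(0.0)), (np.float64(0.44), np.float64(-0.18), np.float64(0.0)), (np.float64(0.44), np.float64(-0.23), np.float64(0.03)), (np.float64(0.44), np.float64(-0.28), np.float64(0.03)), (np.float64(0.44), np.float64(-0.34), np.float64(-0.0)), (np.float64(0.43), np.float64(-0.4), np.float64(0.0))]
[(np.float64(0.41), np.float64(-0.12), np.float64(-0.0)), (n
[... 2369 characters left out ...]
)), (np.float64(0.28), np.float64(-0.16), np.float64(0.32)), (np.float64(0.29), np.float64(-0.19), np.float64(0.35)), (np.float64(0.19), np.float64(-0.33), np.float64(0.06)), (np.float64(0.17), np.float64(-0.4), np.float64(0.0))]
[(np.float64(0.15), np.float64(-0.12), np.float64(-0.0)), (np.float64(0.14), np.float64(-0.18), np.float64(-0.0)), (np.float64(0.14), np.float64(-0.23), np.float64(-0.0)), (np.float64(0.26), np.float64(-0.2), np.float64(0.33)), (np.float64(0.29), np.float64(-0.2), np.float64(0.43)), (np.float64(0.15), np.float64(-0.38), np.float64(0.06))]
t: 0.98
tool_pos: [0.154, -0.6061, 0.6445]
tool_rot: [3.14, 0.0, 0.249]
force: [-0.1, -1.5, 0.6]
width: 0.0857
gripper_force: 0.0
```

```bash
python3 -m handwheel '[[[0,0,0,-0.176,1],[0,0,0,-0.176,1],[0,0,0,-0.176,1],[0,0,0,-0.176,1],[0,0,0,-0.176,1],[0,0,0,-0.176,1],[0,0,0,-0.176,1],[0,0,0,-0.176,1],[0,0,0,-0.176,1]]]'
cat >> h.py <<'E'
def delta(x,y,z):
    s=monitor.read_state();M=R.from_euler('xyz',s['tool_rot']).as_matrix()
    d=M.T@(np.array([x,y,z])-s['tool_pos'])*100
    print('cm in tool axes',d.round(2),'len',np.linalg.norm(d).round(2),'yaw',round(s['tool_rot'][2],3),'t',round(s['t'],2))
E
python3 -c "
from h import *
delta(.432,-.023,.64)"
```

```text
t: 2.1
tool_pos: [0.1541, -0.607, 0.6418]
tool_rot: [3.141, -0.001, 1.839]
force: [-0.3, 0.7, -0.1]
width: 0.0852
gripper_force: 0.0
cm in tool axes [48.96 42.25  0.22] len 64.67 yaw 1.839 t 2.1
```

```bash
python3 -m handwheel '[[[4.5,3.88,0,0,1],[4.5,3.88,0,0,1],[4.5,3.88,0,0,1],[4.5,3.88,0,0,1],[4.5,3.88,0,0,1],[4.5,3.88,0,0,1],[4.5,3.88,0,0,1],[4.5,3.88,0,0,1],[4.5,3.88,0,0,1],[4.5,3.88,0,0,1]]]'
python3 -c "
from h import *
delta(.432,-.023,.20)"
```

```text
t: 3.35
tool_pos: [0.4126, -0.0698, 0.642]
tool_rot: [-3.141, -0.0, 1.833]
force: [0.9, -2.0, -0.7]
width: 0.0855
gripper_force: 0.0
cm in tool axes [ 4.01  3.09 44.2 ] len 44.49 yaw 1.833 t 3.35
```

```bash
python3 -m handwheel '[[[4,3.1,0,0,1],[0,0,6,0,1],[0,0,6,0,1],[0,0,6,0,1],[0,0,6,0,1],[0,0,6,0,1],[0,0,6,0,1],[0,0,6,0,1],[0,0,2,0,1],[0,0,0,0,1]]]'
python3 - <<'E'
from h import *
a,_=cap('wrist');cv2.imwrite('pics/w1.png',cv2.resize(a,(800,600)))
E
```

```text
t: 4.6
tool_pos: [0.4309, -0.0249, 0.201]
tool_rot: [-3.139, -0.002, 1.833]
force: [0.4, 0.6, -0.5]
width: 0.0856
gripper_force: 0.0
```

View pics/w1.png

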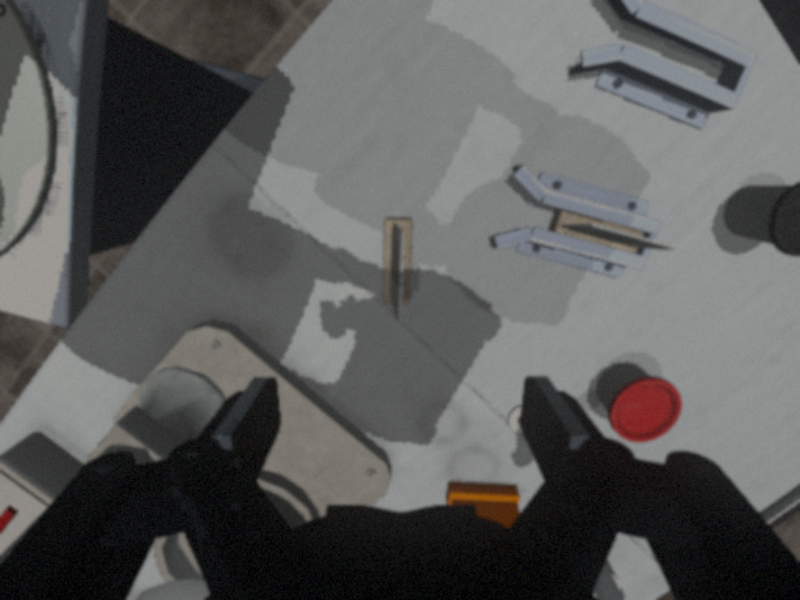

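The card stands in the middle of the wrist view. Its foot spans from (398,218) to (398,303) and its upper edge ends near (397,318). It lines up well with the tool axis, and the empty rail is at top right (670,50).

```bash
python3 - <<'E'
from h import *
k=.64
for n,u,v,h in [('footfar l',385,218,.018),('footfar r',411,218,.018),('foot near l',384,303,.018),('foot near r',411,303,.018),('card far',398,224,.068),('card near',397,318,.068),('stop2?',740,70,.027),('flareL',618,8,.027),('flareR',572,72,.027)]:
    print(n,onplane('wrist',u*k,v*k,h).round(4),bydepth('wrist',u*k,v*k).round(4))
E
```

```text
footfar l [0.4086 0.0126 0.018 ] [0.4084 0.0107 0.0006]
footfar r [0.4279 0.0178 0.018 ] [0.4282 0.0172 0.012 ]
foot near l [ 0.4249 -0.0541  0.018 ] [ 0.4249 -0.0537  0.0192]
foot near r [ 0.4462 -0.0483  0.018 ] [ 0.4481 -0.0535  0.0007]
card far [0.4183 0.0166 0.068 ] [0.4194 0.011  0.0197]
card near [ 0.4344 -0.0466  0.068 ] [ 0.4399 -0.0695  0.0016]
stop2? [0.6252 0.1828 0.027 ] [0.6276 0.1843 0.0233]
flareL [0.5247 0.1921 0.027 ] [0.5312 0.2004 0.0088]
flareR [0.5083 0.1452 0.027 ] [0.5145 0.1514 0.0066]
```

```bash
python3 -c "
from h import *
delta(.428,-.019,.037)"
```

```text
cm in tool axes [ 0.67 -0.19 16.52] len 16.53 yaw 1.833 t 4.65
```

```bash
python3 -m handwheel '[[[0.6,-0.2,4,0.02,1],[0,0,4,0,1],[0,0,4,0,1],[0,0,3,0,1],[0,0,1.5,0,1],[0,0,0,0,1],[0,0,0,0,0],[0,0,0,0,0],[0,0,0,0,0],[0,0,0,0,0]]]'
python3 -m handwheel '[[[0,0,0,0,0],[0,0,0,0,0],[0,0,0,0,0]]]'
```

```text
t: 5.9
tool_pos: [0.4285, -0.0198, 0.0374]
tool_rot: [3.141, 0.0, 1.813]
force: [0.0, -0.1, -1.1]
width: 0.0121
gripper_force: 0.0
t: 6.28
tool_pos: [0.4257, -0.0201, 0.0377]
tool_rot: [-3.137, -0.001, 1.814]
force: [-15.7, -13.3, 36.9]
width: 0.0017
gripper_force: 59.0
```

```bash
python3 - <<'E'
from h import *
a,_=cap('wrist');b,_=cap('scene');print({k:v for k,v in monitor.read_state().items() if k in('force','torque','width','gripper_force','tool_pos')})
cv2.imwrite('pics/w2.png',np.hstack([cv2.resize(a[150:384,100:412],(400,300)),cv2.resize(b[170:270,240:373],(400,300))]))
E
```

```text
{'tool_pos': array([ 0.42564829, -0.02007293,  0.03766451]), 'force': array([-16.01777933, -14.35762086,  36.68083779]), 'torque': array([-2.62094083,  3.75788846,  0.00626733]), 'gripper_force': 59.02661660453305, 'width': 0.001369610742075782}
```

View pics/w2.png

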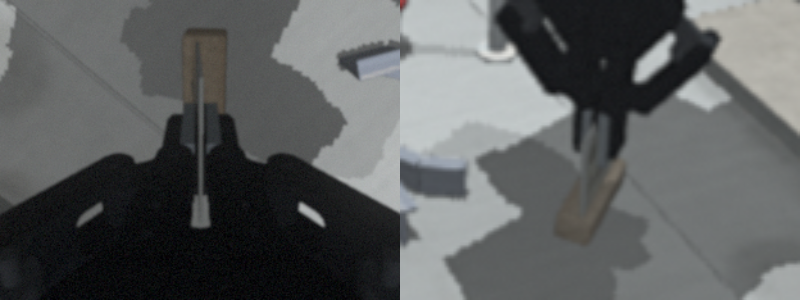

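The card is between the fingers, but the force is odd: 37 N upward and an opening of only 1.4 mm. I lift slightly to see whether it eases and the card follows.

```bash
python3 -m handwheel '[[[0,0,-0.5,0,0],[0,0,0,0,0]]]'; python3 -m handwheel '[[[0,0,-1,0,0],[0,0,-1,0,0],[0,0,0,0,0]]]'
python3 - <<'E'
from h import *
a,_=cap('wrist');b,_=cap('scene')
cv2.imwrite('pics/w3.png',np.hstack([cv2.resize(a[150:384,100:412],(400,300)),cv2.resize(b[170:270,240:373],(400,300))]))
E
```

```text
t: 6.62
tool_pos: [0.4287, -0.0198, 0.0424]
tool_rot: [3.141, 0.0, 1.813]
force: [0.4, 0.7, -0.0]
width: 0.001
gripper_force: 53.9
t: 7.0
tool_pos: [0.4289, -0.0198, 0.063]
tool_rot: [3.14, 0.001, 1.813]
force: [0.2, -0.4, -0.0]
width: 0.0007
gripper_force: 53.9
```

View pics/w3.png

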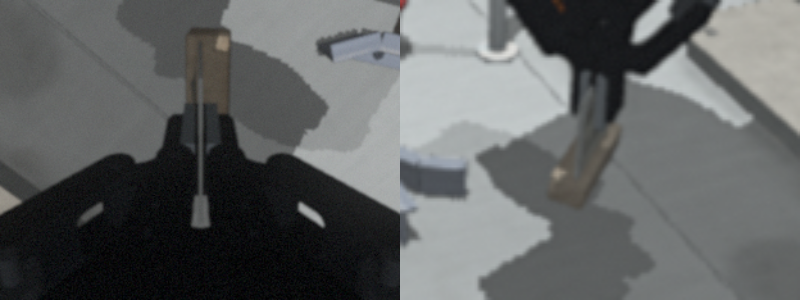

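The card came up with the fingers, upright and central, and the force is gone, so it is held. Next I move to one side of the empty rail for a close look.

```bash
python3 -c "
from h import *
delta(.429,-.02,.2);delta(.55,.05,.2)"
```

```text
cm in tool axes [ -0.03   0.05 -13.77] len 13.77 yaw 1.813 t 7.1
cm in tool axes [  3.86  13.47 -13.76] len 19.64 yaw 1.813 t 7.1
```

```bash
python3 -m handwheel '[[[0,0,-5,0,0],[0,0,-5,0,0],[0,0,-3.7,0,0],[1.3,4.5,0,0,0],[1.3,4.5,0,0,0],[1.2,4.5,0,0,0],[0,0,0,0,0]]]'
python3 - <<'E'
from h import *
a,_=cap('wrist');cv2.imwrite('pics/w4.png',cv2.resize(a,(800,600)))
E
```

```text
t: 7.98
tool_pos: [0.5525, 0.0508, 0.1984]
tool_rot: [3.141, -0.0, 1.814]
force: [-0.4, -0.7, 0.4]
width: 0.0011
gripper_force: 54.0
```

View pics/w4.png

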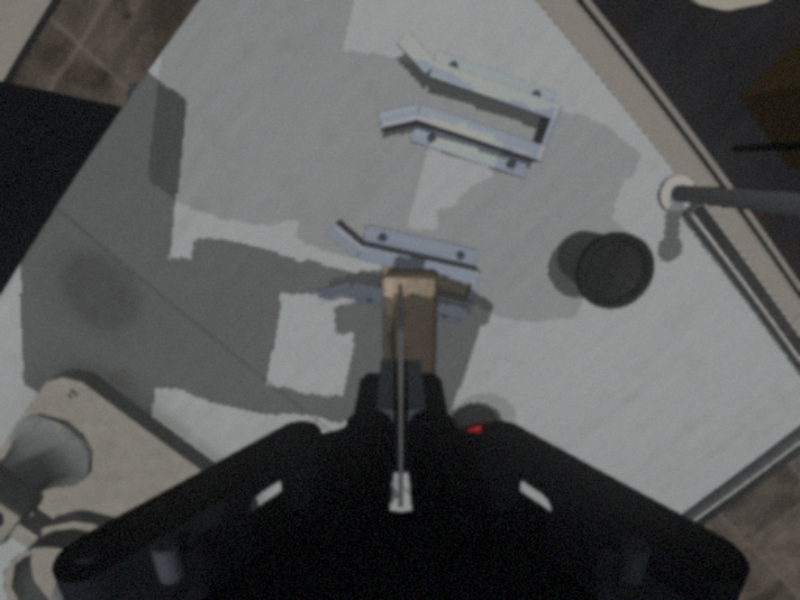

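The empty rail is at upper middle: lips bend at about (420,110) and (432,65), the stop is near (550,125). An enlarged crop will give sharper pixels.

```bash
python3 - <<'E'
from h import *
im=np.load('last_wrist.npz')['im']
cv2.imwrite('pics/w5.png',cv2.resize(im[15:120,235:365],None,fx=5.5,fy=5.5,interpolation=cv2.INTER_CUBIC))
E
```

```text
(no output)
```

View pics/w5.png

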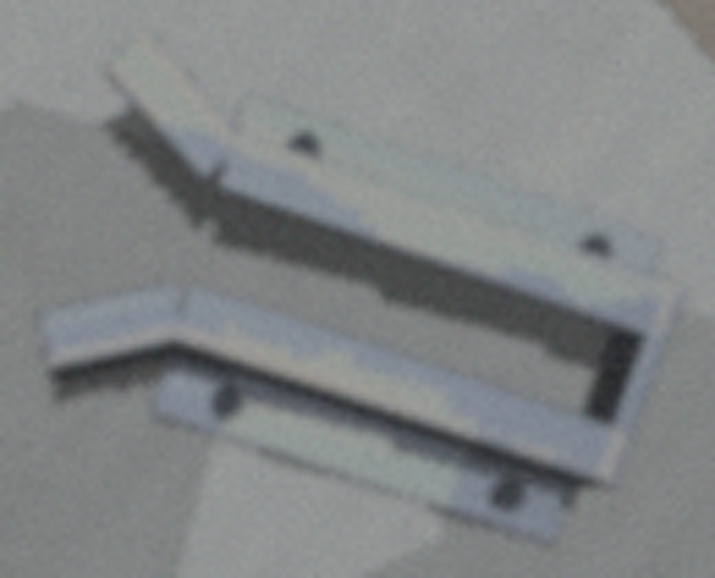

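Crop pixels: far lip inner edge runs (215,188) to (640,332), near lip inner edge (190,290) to (612,422), and the stop's front top edge joins (640,332) and (612,422).

```bash
python3 - <<'E'
from h import *
def c(u,v,h=.027): return onplane('wrist',235+(u+.5)/5.5-.5,15+(v+.5)/5.5-.5,h)[:2]
for nm,F0,F1,N0,N1 in [('in',(215,188),(640,332),(190,290),(612,422)),('out',(232,148),(680,288),(178,340),(605,480))]:
    F0,F1,N0,N1=[c(*p) for p in(F0,F1,N0,N1)]
    a=(F1+N1)/2;b=(F0+N0)/2;u=(F1-F0)/np.linalg.norm(F1-F0)+(N1-N0)/np.linalg.norm(N1-N0);u/=np.linalg.norm(u);n=np.array([-u[1],u[0]])
    print(nm,'stop',a.round(4),'mouth',b.round(4),'L',np.linalg.norm(a-b).round(4),'yaw',np.arctan2(u[1],u[0]).round(4),'width',((F1-N1)@n).round(4),((F0-N0)@n).round(4),'midline yaw',np.arctan2(*(a-b)[::-1]).round(4))
E
```

```text
in stop [0.6266 0.1777] mouth [0.5375 0.181 ] L 0.0892 yaw -0.0375 width 0.0177 0.0191 midline yaw -0.0375
out stop [0.6303 0.1771] mouth [0.5382 0.1801] L 0.0921 yaw -0.0328 width 0.0387 0.0364 midline yaw -0.0327
```

```bash
python3 -m handwheel '[[[0,0,0,-0.1615,0],[0,0,0,-0.1615,0],[0,0,0,-0.1615,0],[0,0,0,-0.1615,0],[0,0,0,-0.1615,0],[0,0,0,-0.1615,0],[0,0,0,-0.1615,0],[0,0,0,-0.1615,0]]]'
python3 -c "
from h import *
delta(.452,.1826,.1)"
```

```text
t: 9.02
tool_pos: [0.5492, 0.0489, 0.1989]
tool_rot: [-3.141, -0.001, 3.11]
force: [-0.7, -0.6, -0.1]
width: 0.0012
gripper_force: 54.0
cm in tool axes [10.13 13.05  9.9 ] len 19.26 yaw 3.11 t 9.03
```

```bash
python3 -m handwheel '[[[3.4,4.35,0,0,0],[3.4,4.35,0,0,0],[3.4,4.35,0,0,0],[0,0,5,0,0],[0,0,5,0,0],[0,0,3,0,0],[0,0,0,0,0],[0,0,0,0,0]]]'
python3 - <<'E'
from h import *
delta(.452,.1826,.041)
a,_=cap('scene');cv2.imwrite('pics/s2.png',cv2.resize(a[190:320,110:283],(798,600),interpolation=cv2.INTER_CUBIC))
E
```

```text
t: 10.02
tool_pos: [0.4534, 0.1834, 0.0701]
tool_rot: [3.141, 0.001, 3.104]
force: [0.1, -0.2, -0.2]
width: 0.001
gripper_force: 54.1
cm in tool axes [ 0.14 -0.09  2.91] len 2.92 yaw 3.104 t 10.03
```

View pics/s2.png

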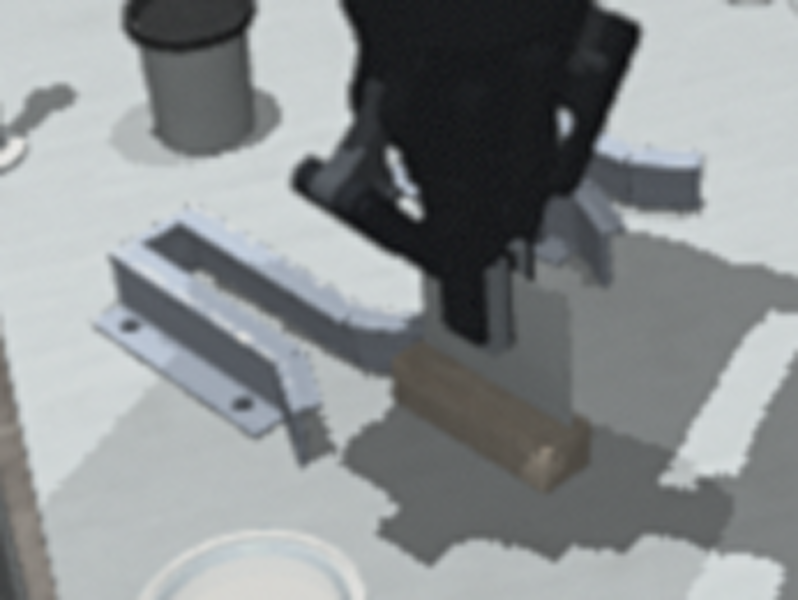

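The card is held upright, in front of the flare and in line with the rail. I lower it and slide it in.

```bash
python3 -m handwheel '[[[0,-0.1,1.5,0,0],[0,0,1.4,0,0],[0,0,0,0,0],[-1.5,0,0,0,0],[-1.5,0,0,0,0],[-1.5,0,0,0,0],[-1.5,0,0,0,0],[-1,0,0,0,0],[0,0,0,0,0]]]'
python3 -m handwheel '[[[-1,0,0,0,0],[-1,0,0,0,0],[-1,0,0,0,0],[0,0,0,0,0]]]'
python3 -c "
from h import *
delta(.5915,.1783,.041)"
```

```text
t: 11.2
tool_pos: [0.5238, 0.18, 0.04]
tool_rot: [3.142, 0.0, 3.105]
force: [-0.8, 0.1, -0.8]
width: 0.0013
gripper_force: 54.1
t: 11.7
tool_pos: [0.554, 0.1789, 0.0401]
tool_rot: [3.141, 0.001, 3.104]
force: [-1.2, -1.0, -1.1]
width: 0.0007
gripper_force: 54.1
cm in tool axes [-3.74  0.08 -0.09] len 3.75 yaw 3.104 t 11.7
```

No contact force yet. I push on in small steps to the stop.

```bash
python3 -m handwheel '[[[-1,0,0,0,0],[-1,0,0,0,0],[-0.7,0,0,0,0],[0,0,0,0,0]]]'
python3 -m handwheel '[[[-0.3,0,0,0,0],[-0.3,0,0,0,0],[0,0,0,0,0]]]'
python3 -m handwheel '[[[-0.2,0,0,0,0],[0,0,0,0,0]]]'
```

```text
t: 12.2
tool_pos: [0.5807, 0.1779, 0.0401]
tool_rot: [3.142, 0.0, 3.105]
force: [-0.2, -0.2, -0.4]
width: 0.0011
gripper_force: 54.1
t: 12.58
tool_pos: [0.5863, 0.1777, 0.0402]
tool_rot: [3.142, 0.0, 3.105]
force: [-0.4, 0.1, -0.6]
width: 0.001
gripper_force: 54.1
t: 12.82
tool_pos: [0.5882, 0.1777, 0.0401]
tool_rot: [3.142, 0.0, 3.105]
force: [-0.8, -0.4, -0.6]
width: 0.0012
gripper_force: 54.1
```

```bash
python3 -m handwheel '[[[-0.2,0,0,0,0],[0,0,0,0,0]]]'
python3 -m handwheel '[[[-0.2,0,0,0,0],[0,0,0,0,0]]]'
python3 -m handwheel '[[[-0.2,0,0,0,0],[0,0,0,0,0]]]'
```

```text
t: 13.08
tool_pos: [0.5903, 0.1776, 0.0402]
tool_rot: [3.142, 0.0, 3.105]
force: [0.2, 0.0, -0.8]
width: 0.0012
gripper_force: 54.1
t: 13.32
tool_pos: [0.5923, 0.1775, 0.0401]
tool_rot: [3.142, 0.0, 3.105]
force: [0.3, -0.2, -1.2]
width: 0.0011
gripper_force: 54.1
t: 13.58
tool_pos: [0.5933, 0.1774, 0.04]
tool_rot: [-3.141, -0.002, 3.105]
force: [-5.3, 1.2, 2.5]
width: 0.001
gripper_force: 54.5
```

Contact with the stop at x≈0.593 (5 N), so the card is home. I ease off, lower it onto the counter and open.

```bash
python3 -m handwheel '[[[0.1,0,0.2,0,0],[0,0,0,0,0]]]'
python3 -m handwheel '[[[0,0,0,0,0.2],[0,0,0,0,0.4],[0,0,0,0,0.5],[0,0,0,0,0.5],[0,0,0,0,0.5]]]'
python3 -m handwheel '[[[0,0,-1,0,0.5],[0,0,-2,0,0.5],[0,0,-4,0,0.5],[0,0,-4,0,0.5],[0,0,0,0,0.5]]]'
python3 - <<'E'
from h import *
a,_=cap('scene');b,_=cap('top')
A=cv2.resize(a[190:320,110:240],(400,400),interpolation=cv2.INTER_CUBIC);B=cv2.resize(b[120:230,110:220],(400,400),interpolation=cv2.INTER_CUBIC)
cv2.imwrite('pics/end.png',np.hstack([A,B]))
E
```

```text
t: 13.82
tool_pos: [0.5932, 0.1775, 0.0381]
tool_rot: [3.142, 0.0, 3.105]
force: [-2.4, -0.1, 0.6]
width: 0.0011
gripper_force: 54.4
t: 14.45
tool_pos: [0.5931, 0.1774, 0.0381]
tool_rot: [3.142, 0.0, 3.105]
force: [-0.3, -0.6, -0.2]
width: 0.043
gripper_force: 0.0
t: 15.08
tool_pos: [0.5949, 0.1778, 0.1519]
tool_rot: [3.14, 0.006, 3.105]
force: [-0.2, -0.1, 0.0]
width: 0.0429
gripper_force: 0.0
```

View pics/end.png

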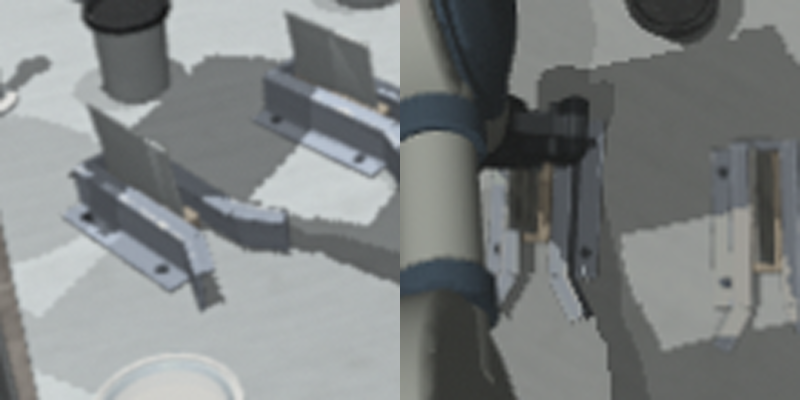

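The card stands upright in the rail, left at (140,160). Its foot end sits as deep as the other rail's card, and the gripper is clear.

```bash
python3 -m handwheel '[[[0,0,-1,0,0.5],[0,0,0,0,0.5],[0,0,0,0,0.5]]]' && python3 -c "
from workcell import sign_off
print(sign_off())"
```

```text
t: 15.55
tool_pos: [0.5929, 0.1774, 0.1577]
tool_rot: [-3.141, -0.001, 3.105]
force: [0.5, 1.2, -0.8]
width: 0.0425
gripper_force: 0.0
the job is handed in; nothing more can be done
None
```

The price card is in the empty rail, pushed home against the end stop and released upright; I never moved near the mustard pot, and I handed the job in at about 15.6 s (no verdict was returned).

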